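Pin the swing arms of a microscope-bench bracket into line

TASK

Swing both arms of the indexing bracket in so that their holes come over the hole in its block, then take the tapered pin from the rack and drive it down through the stacked plates until its collar sits on the upper arm, so that it pulls the sprung link and both arms into line. Leave the pin standing there, fully home, and do not disturb the other tools, dishes and bottles.

Things in the scene. Friction and masses are not known exactly. Their poses are not given: they have to be found in the camera images.
- bracket: dark steel bracket fixed to the bench: foot plate 220 x 110 x 12 mm, column 32 mm thick, 136 mm high (collar 48 mm across at 88 to 98 mm), block 70 x 70 mm, 56 mm high, with a vertical through hole 20.5 mm wide. Origin: on the bench, on the column's axis, z up; the hole lies 110 mm away along its own -x, roughly towards the robot. Three 8 mm plates turn on the column above the block
- seat (a point): point on the axis of the block's fixed hole, 86 mm above the bench, level with the upper arm's top face: the pin collar's underside comes here when the pin is fully home. Each of the three plates has a 20.5 mm hole 110 mm from the column axis
- upper_arm (a joint): angle (rad) about the column of the topmost plate (42 mm wide, reaching 191 mm from the column axis, 78 to 86 mm above the bench): 0 with its hole in line, positive anticlockwise from above; at angle q a point at radius r is at (-r cos q, -r sin q) in the bracket's frame. Range -0.65 to 0.65; stays where left, moves with about 2 N at its post
- lower_arm (a joint): the same for the long lower arm (42 mm wide, reaching 253 mm from the column axis, 58 to 66 mm above the bench; moves with about 1.5 N at its post)
- link (a joint): the same for the short steel link between the arms (46 mm wide, reaching 173 mm, 68 to 76 mm above the bench); it has no post. A spring holds it at about +0.045 rad, its hole 5 mm out of line; about 3 N sideways at the hole brings it into line, and only the pin can keep it there
- upper_arm_lug (a point): the upper arm's upright round post, steel, 16 mm thick, rising 40 mm above that arm (86 to 126 mm above the bench), 170 mm from the column axis; point on its axis at 108 mm above the bench
- lower_arm_lug (a point): the lower arm's upright round post, 16 mm thick, 66 to 126 mm above the bench, 230 mm from the column axis, beyond the upper arm's end; point on its axis at 108 mm above the bench
- pin_grip (a point): tapered pin (steel, about 0.25 kg, 130 mm long): round handle 24 mm thick, 50 mm tall; under it a collar 32 mm across, 6 mm thick; then a shaft 74 mm long, 19 mm thick, its last 32 mm tapering to 6 mm. Hangs upright by its collar in one of the rack's holes; its tall round handle tells it apart. Point: centre of the handle, 31 mm above the collar's underside; z along the pin, up
- pin_collar (a point): centre of the underside of the tapered pin's collar, 74 mm above the tip
- rack: white open-framed tool rack fixed to the bench, left or right of the bracket, 210 x 60 mm, 85 mm high; top plate 12 mm thick with three 23 mm holes at -65, 0 and 65 mm along its own x (which points roughly away from the robot). Origin: under its centre, on the bench. Three tools hang in it in any order, heads at most 141 mm above the bench
- plug_mid (a point): bystander: straight blunt plug gauge hanging in the rack, 19 mm plain shaft (no taper), short wide round disc head 40 mm across; point at its neck/head
- punch_mid (a point): bystander: thin punch hanging in the rack, 10 mm straight shaft, square block handle 26 x 26 x 42 mm; point in the handle
- dish_stack_mid (a point): bystander: stack of five closed culture dishes, 88 mm across, 80 mm high; point at its centre
- dish_mid (a point): bystander: single closed culture dish, 88 mm across, 16 mm high, flat on the bench at one side of the bracket, where an arm may pass over it; centre
- bottle_mid (a point): bystander: bottle 52 mm across, 140 mm high, beside the bracket's column; centre
- vial_mid (a point): bystander: small vial 28 mm across, 55 mm high, standing on the robot's side of the bracket; centre
- tweezers_mid (a point): bystander: flat tweezers 137 mm long, 5 mm high, on the bench beside the bracket, where an arm may pass over them; centre
- jar_mid (a point): bystander: jar 60 mm across, 75 mm high, standing in an open white tray (190 x 100 x 45 mm, fixed), on the other side from the rack; centre
Mind the look-alikes: they are no part of the job. Leave any green or red look-alike of the part that bears pin_grip alone.

How it is judged:
By the outcome, as a careful person would: the job done as asked, in the order asked, and still so for the second after the job is handed in, with the robot touching nothing.
It also fails if it takes over 69 s, if anything falls off the work surface, if the arm or the gripper's body presses on something with over 40 N, if the wrist force passes 120 N, or if a joint passes its speed limit or range.

ROBOT

A 6-joint arm with a two-finger parallel gripper is mounted at the origin on the work surface. World frame = base frame: x ahead of the robot, y to its left, z up, the work surface at z = 0. Lengths are in mm, angles in degrees, forces in N, time in s.
With the tool pointing down it reaches from about 150 to 775 mm from the base axis. Payload 6.1 kg.
Tool frame: the origin (TCP) lies between the finger pads; the fingertips stand ahead of it and the grasp point (between the pads) lies 3 mm ahead of it (r.nose_length is the x of the fingertips in the tool frame, in mm); x points along the fingers, y is the direction in which the jaws open and shut, and the axes are right-handed (so a half turn about x gives the same grasp; the last joint's range is limited). The gripper opens to 85 mm and grips with 20 to 120 N. Pads are 22 mm wide; open, the fingers measure 114 mm over their backs; the gripper's body (76 mm by 85 mm) begins 54 mm behind the grasp point. The pads swing forward as they close: fully open they stand 13 mm farther back than shut.
Start: joints at [75.115, 7.208, -2.269, 80.523, 0, 90], TCP at [134.86, 507.367, 253.295] pointing down, gripper open.
Joint ranges: [-155.77, 155.77], [-54.66, 111.73], [-72.52, 77.12], [-102.08, 115.82], [-83.92, 84.16], [-180, 180]. Speed limits (degrees/s): [136.94, 136.94, 172.46, 180, 180, 180].

INTERFACE

Orientations are given as [roll, pitch, yaw] about the fixed x, y, z axes, in that order (R = Rz(yaw) Ry(pitch) Rx(roll)).
In Python, from rig import r gives the robot as it stands.
- The arm moves only by the tool arm_command, never from a script. Its argument "plan" is a list of rows, each a list of 3 entries, a list of its own where there are three numbers: the shift along the tool's x, y, z in m, then the turn, a rotation vector about the tool's x, y, z in degrees, then the gripper's target within -1 to 1 (shut at 1, half-way at 0, fully open at -1). In form: [[[tx, ty, tz], [wx, wy, wz], hand], ...]. A call has 1 to 20 rows; each row is the pose to reach, as a shift and turn from the pose commanded when the call began, along the tool's axes at that moment; what a row does not reach only later rows make up. A row lasts 1/10 s, in which the tool goes at most 50 mm and 8.59 degrees, less where a joint would pass 70% of its speed; a pose out of reach is approached as far as the arm can. A call with a gripper value outside its range is refused whole. The fingers move at their own pace and stop on an object; the grip force is fixed at half the most. Time passes only in rows, so rows that repeat a pose let the fingers close. It gives the time, the measured TCP pose, the force and the opening at its end, in the units of the state.
- r.get_state(): the state, without advancing time (a new reading comes with each control period).
- r.read_camera(name): name is "scene" or "side" or "wrist"; returns a dict with "pixels" (420x560x3 uint8, red, green, blue), "fx", "fy", "cx", "cy" (pixels), "k1" (the pictures are not rectified: a ray, as slopes to the right and down, at radius r is drawn at 1 + k1 r^2 times it, then the intrinsics apply), "R" (3x3) and "t" (3): a world point X has camera coordinates R X + t. Camera axes: x right, y down, z forward; pixel columns grow to the right and rows downward; lengths in mm; the calibration is good to about 2 mm. A picture is of the moment at which its call begins. There is no depth.
- r.sign_off(): hands the job in, once; it reports no verdict.
The state is a dict: "time": time; "joint_pos": joint angles; "qvel": joint speeds; "effort": joint torques, N m; "position": TCP position; "ee_rot": TCP orientation; "force": force on the tool from outside, world axes, zero at the start; "wrist_torque": the same for the moment, N m; "width": finger opening in mm.
Only numpy, scipy, OpenCV 4.12 (cv2) and the standard library are available. Lean on these libraries where they do the work, as an engineer would, in place of code of your own. Each camera call takes 0.05 s, during which the arm holds its last target.

## Working session

There is one attempt and no reset: what is moved stays moved. The work goes in short steps, Python scripts to look and compute and a tool call to move; the robot and the scene stay as the last step left them, time stands still between calls to the robot, and variables do not carry over. Pictures are saved under pics/ and viewed, and the job is handed in when it is done.

Besides the shell and the picture viewer there is one more tool, called after ">>>" as name([rows], argument=value, ...), one row to a line, values as JSON. arm_command: Moves the arm, as the interface text tells. Its arguments: {"type":"object","properties":{"plan":{"type":"array","items":{"type":"array"}}},"required":["plan"]}

```bash
mkdir -p pics; ls; cat > h.py <<'E'
import numpy as np, cv2, pickle
from rig import r
def shot(n,tag):
    c=r.read_camera(n); cv2.imwrite(f'pics/{tag}.png',cv2.cvtColor(c['pixels'],cv2.COLOR_RGB2BGR))
    pickle.dump(c,open(f'pics/{tag}.pkl','wb')); return c
def load(tag): return pickle.load(open(f'pics/{tag}.pkl','rb'))
def ray(c,u,v):
    x=(u-c['cx'])/c['fx'];y=(v-c['cy'])/c['fy'];rd=np.hypot(x,y);s=rd
    for _ in range(30): s=rd/(1+c['k1']*s*s)
    k=s/rd if rd>0 else 1
    R=np.array(c['R']);t=np.array(c['t']);d=R.T@np.array([x*k,y*k,1]);return -R.T@t,d/np.linalg.norm(d)
def onz(c,u,v,z):
    o,d=ray(c,u,v);return o+d*(z-o[2])/d[2]
def tri(*obs):
    A=np.zeros((3,3));b=np.zeros(3);L=[]
    for c,u,v in obs:
        o,d=ray(c,u,v);P=np.eye(3)-np.outer(d,d);A+=P;b+=P@o;L.append((o,P))
    X=np.linalg.solve(A,b);return X,[float(np.linalg.norm(P@(X-o))) for o,P in L]
def proj(c,X):
    p=np.array(c['R'])@np.array(X,float)+np.array(c['t']);x,y=p[:2]/p[2];k=1+c['k1']*(x*x+y*y)
    return c['fx']*x*k+c['cx'],c['fy']*y*k+c['cy']
E
python3 - <<'E'
from h import *
for n in('scene','side','wrist'):
    c=shot(n,n+'0');print(n,c['fx'],c['k1'],(-np.array(c['R']).T@np.array(c['t'])).round(),np.array(c['R']).round(2).tolist())
print(r.get_state(),r.nose_length)
E
```

```text
pics
scene 424.5004359425193 -0.04560709155289432 [ 983. -693.  701.] [[0.85, 0.53, 0.01], [0.32, -0.49, -0.81], [-0.43, 0.69, -0.59]]
side 525.7727114751194 0.04042423031671389 [251. 823. 971.] [[-0.93, -0.38, 0.01], [-0.28, 0.65, -0.71], [0.26, -0.66, -0.71]]
wrist 341.4040566342558 -0.010587888897554422 [ 58. 527. 374.] [[0.26, 0.97, -0.0], [0.92, -0.24, 0.31], [0.3, -0.08, -0.95]]
{'time': 0.15, 'joint_pos': array([ 7.51153332e+01,  7.23314142e+00, -2.31172799e+00,  8.05227041e+01,
        7.92581193e-04,  9.00002431e+01]), 'qvel': array([-0.05589303, -0.15087529,  0.16239046, -0.03337876,  0.00163416,
        0.11199085]), 'effort': array([-9.67767664e-04, -4.36273098e+01,  3.53152478e+01,  1.34695743e-02,
       -2.74321945e-05, -1.38821289e-05]), 'position': array([134.78501952, 507.12017414, 252.72013459]), 'ee_rot': array([ -90.67175724,   89.9324218 , -105.55666761]), 'force': array([ 0.61927105, -0.80501319, -0.14834351]), 'wrist_torque': array([0.00150103, 0.01314056, 0.023103  ]), 'width': 85.62564276652174} 22.0
```

View pics/scene0.png

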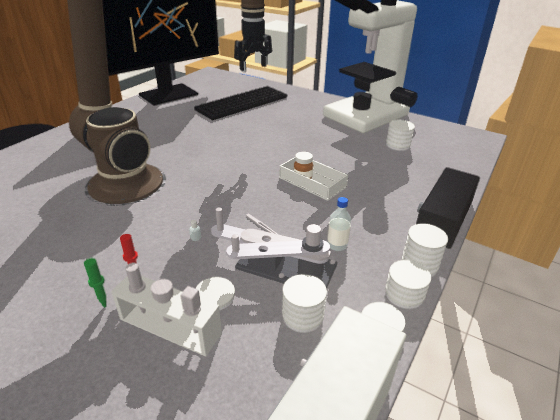

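View pics/side0.png

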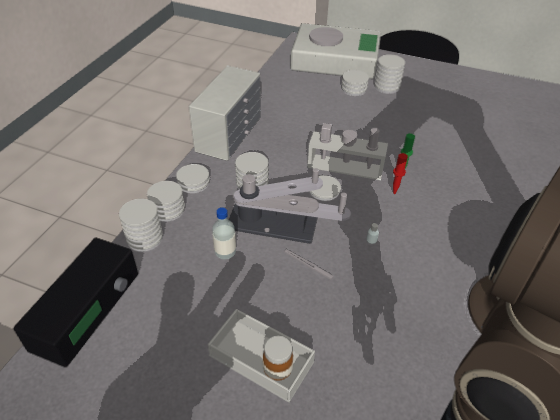

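View pics/wrist0.png

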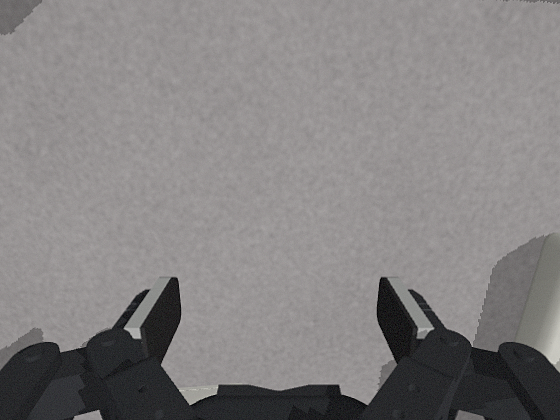

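The scene picture shows the bracket at (280,245), the rack at (170,310) with three tools, and green and red look-alikes at (95,280) and (128,250). The side picture shows the bracket at (285,205) and the rack at (347,150). I'll enlarge both.

```bash
python3 - <<'E'
from h import *
for n,(x,y,w,h) in {'scene0':(80,180,280,190),'side0':(180,110,250,170)}.items():
    im=cv2.imread(f'pics/{n}.png')[y:y+h,x:x+w]; im=cv2.resize(im,None,fx=800/w,fy=800/w,interpolation=cv2.INTER_CUBIC)
    s=800/w
    for g in range((x//20+1)*20,x+w,20): cv2.putText(im,str(g),(int((g-x)*s)-10,10),0,.35,(0,0,255));cv2.line(im,(int((g-x)*s),12),(int((g-x)*s),18),(0,0,255))
    for g in range((y//20+1)*20,y+h,20): cv2.putText(im,str(g),(0,int((g-y)*s)),0,.35,(0,0,255))
    cv2.imwrite(f'pics/{n}_z.png',im)
E
```

```text
(no output)
```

View pics/scene0_z.png

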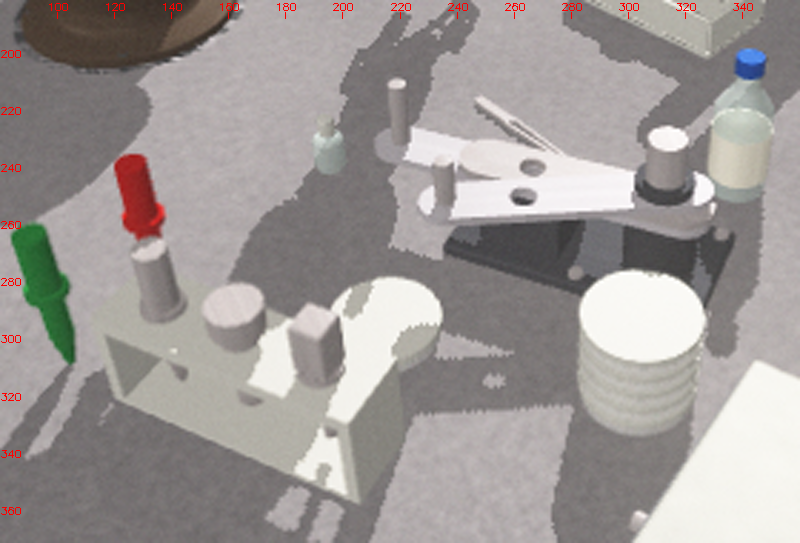

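View pics/side0_z.png

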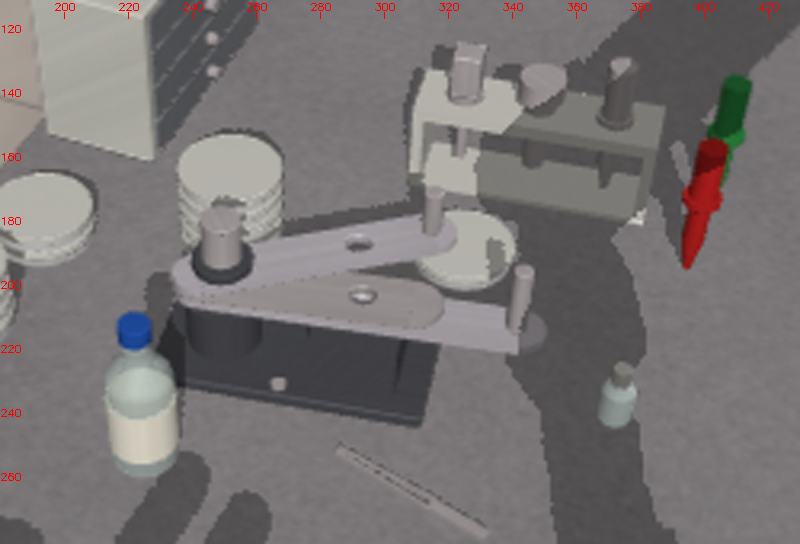

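```bash
python3 - <<'E'
from h import *
a,b=load('scene0'),load('side0')
P={'col':((668,138),(221,218)),'pintop':((149,250),(622,68)),'pincollar_c':((163,303),(616,118)),'ulug':((443,161),(433,190)),'llug':((397,84),(524,270)),'uhole':((523,197),(360,242)),'lhole':((533,167),(362,296)),
'vialtop':((327,122),(624,368)),'plugtop':((234,300),(544,78)),'punchtop':((316,318),(470,58)),'bottle':((751,58),(134,325)),'dishstack':((642,313),(231,165)),'dish':((386,305),(465,245)),'greentop':((28,232),(736,82)),'redtop':((131,162),(712,147))}
for k,(s,t) in P.items():
    X,e=tri((a,80+s[0]/2.857,180+s[1]/2.857),(b,180+t[0]/3.2,110+t[1]/3.2));print(k,X.round(1),np.round(e,1))
E
```

```text
col [669.3 -37.7 132.5] [1.9 1.9]
pintop [ 438.1 -337.7  135.7] [0.3 0.3]
pincollar_c [ 436.2 -337.2   84.1] [1.1 1.1]
ulug [ 535.8 -142.5  122.7] [1.3 1.3]
llug [443.9 -83.1 122. ] [1.8 1.8]
uhole [ 582.  -105.9   82.2] [2.2 2.2]
lhole [561.7 -60.3  71.4] [1.7 1.7]
vialtop [359.  -85.1  49.2] [3.2 3.2]
plugtop [ 500.5 -326.9  114.4] [1.1 1.1]
punchtop [ 563.8 -315.8  124.2] [1.3 1.3]
bottle [677.4  91.8 134.4] [2. 2.]
dishstack [ 717.1 -158.3   77.1] [2.2 2.2]
dish [ 522.4 -206.1   16.9] [1.3 1.3]
greentop [ 347.3 -366.7  128.2] [0. 0.]
redtop [ 346.7 -274.5  127.5] [0.7 0.7]
```

```bash
python3 - <<'E'
from h import *
a,b=load('scene0'),load('side0')
for p in [(185,381),(300,402),(420,423),(440,345)]: print('side',onz(b,180+p[0]/3.2,110+p[1]/3.2,12).round(1))
for p in [(445,243),(575,280),(650,300),(710,295),(735,237)]: print('scene',onz(a,80+p[0]/2.857,180+p[1]/2.857,12).round(1))
# rack edges
for p in [(308,172),(633,221)]: print('rack side',onz(b,180+p[0]/3.2,110+p[1]/3.2,0).round(1))
for p in [(118,403),(360,502)]: print('rack scene',onz(a,80+p[0]/2.857,180+p[1]/2.857,0).round(1))
E
```

```text
side [673.3  23.9  12. ]
side [582.2   9.3  12. ]
side [489.4  -6.5  12. ]
side [502.9 -91.5  12. ]
scene [ 517.  -121.2   12. ]
scene [629.2 -99.3  12. ]
scene [690.  -86.1  12. ]
scene [727.1 -55.8  12. ]
scene [714.6  15.3  12. ]
rack side [ 687.5 -262.4    0. ]
rack side [ 401.  -312.6    0. ]
rack scene [ 410.9 -376.6    0. ]
rack scene [ 612.1 -345.2    0. ]
```

```bash
cat >> h.py <<'E'
from scipy.spatial.transform import Rotation as Ro
YAW=0.164
def tcpR(sgn=1,yaw=YAW):
    x=np.array([0,0,-1.]);y=sgn*np.array([-np.sin(yaw),np.cos(yaw),0]);return np.array([x,y,np.cross(x,y)]).T
def rel(p0,R0,p1,R1):
    d=R0.T@(np.array(p1)-p0)/1000;w=Ro.from_matrix(R0.T@R1).as_rotvec(degrees=True)
    print('shift',d.round(4).tolist(),'turn',w.round(2).tolist(),'dist mm',(np.linalg.norm(d)*1000).round(),'ang',np.linalg.norm(w).round(1))
E
python3 - <<'E'
from h import *
s=r.get_state();R0=Ro.from_euler('xyz',s['ee_rot'],degrees=True).as_matrix();print(R0.round(3))
c=load('wrist0');C=-np.array(c['R']).T@c['t'];print('cam off tool',R0.T@(C-s['position']))
p0=[134.86,507.367,253.295]
R0=Ro.from_euler('xyz',[-90,90,-104.885],degrees=True).as_matrix();print(R0.round(4))
for sg in(1,-1):rel(p0,R0,[600,-50,300],tcpR(sg)); print(tcpR(sg).round(3).tolist())
E
```

```text
[[-0.     0.257  0.966]
 [-0.001  0.966 -0.257]
 [-1.    -0.001 -0.   ]]
cam off tool [-121.10603104   -0.23144677  -79.24824754]
[[-0.      0.2569  0.9664]
 [-0.      0.9664 -0.2569]
 [-1.     -0.      0.    ]]
shift [-0.0467, -0.4192, 0.5927] turn [-24.28, -0.0, 0.0] dist mm 727.0 ang 24.3
[[0.0, -0.163, 0.987], [0.0, 0.987, 0.163], [-1.0, 0.0, 0.0]]
shift [-0.0467, -0.4192, 0.5927] turn [155.72, 0.0, 0.0] dist mm 727.0 ang 155.7
[[0.0, 0.163, -0.987], [0.0, -0.987, -0.163], [-1.0, -0.0, -0.0]]
```

```bash
python3 - <<'E'
from h import *
p0=[134.86,507.367,253.295]
R0=Ro.from_euler('xyz',[-90,90,-104.885],degrees=True).as_matrix()
rel(p0,R0,[610,-50,290],tcpR(1))
E
```

```text
shift [-0.0367, -0.4166, 0.6024] turn [-24.28, -0.0, 0.0] dist mm 733.0 ang 24.3
```

>>> arm_command([
  [[-0.037,-0.417,0.602],[-24.3,0,0],-1],
  [[-0.037,-0.417,0.602],[-24.3,0,0],-1],
  [[-0.037,-0.417,0.602],[-24.3,0,0],-1],
  [[-0.037,-0.417,0.602],[-24.3,0,0],-1],
  [[-0.037,-0.417,0.602],[-24.3,0,0],-1],
  [[-0.037,-0.417,0.602],[-24.3,0,0],-1],
  [[-0.037,-0.417,0.602],[-24.3,0,0],-1],
  [[-0.037,-0.417,0.602],[-24.3,0,0],-1],
  [[-0.037,-0.417,0.602],[-24.3,0,0],-1],
  [[-0.037,-0.417,0.602],[-24.3,0,0],-1],
  [[-0.037,-0.417,0.602],[-24.3,0,0],-1],
  [[-0.037,-0.417,0.602],[-24.3,0,0],-1],
  [[-0.037,-0.417,0.602],[-24.3,0,0],-1],
  [[-0.037,-0.417,0.602],[-24.3,0,0],-1],
  [[-0.037,-0.417,0.602],[-24.3,0,0],-1],
  [[-0.037,-0.417,0.602],[-24.3,0,0],-1],
  [[-0.037,-0.417,0.602],[-24.3,0,0],-1],
  [[-0.037,-0.417,0.602],[-24.3,0,0],-1],
  [[-0.037,-0.417,0.602],[-24.3,0,0],-1],
  [[-0.037,-0.417,0.602],[-24.3,0,0],-1],
])

```text
time: 2.15
position: [609.0, -49.2, 290.9]
ee_rot: [-11.0, 90.0, -1.5]
force: [-0.6, 0.8, -0.4]
width: 85.4
```

```bash
python3 - <<'E'
from h import *
shot('wrist','w1');im=cv2.imread('pics/w1.png');cv2.imwrite('pics/w1z.png',cv2.resize(im,None,fx=1.4,fy=1.4,interpolation=cv2.INTER_CUBIC))
print(r.get_state()['position'],r.get_state()['ee_rot'],r.get_state()['joint_pos'])
E
```

```text
[609.0795626  -49.31438851 290.94227368] [-11.37598434  89.95191182  -1.8795221 ] [-4.62991309e+00  1.71362955e+01  1.48104057e+01  8.76260774e+01
  2.30750822e-03 -1.41263744e+01]
```

View pics/w1z.png

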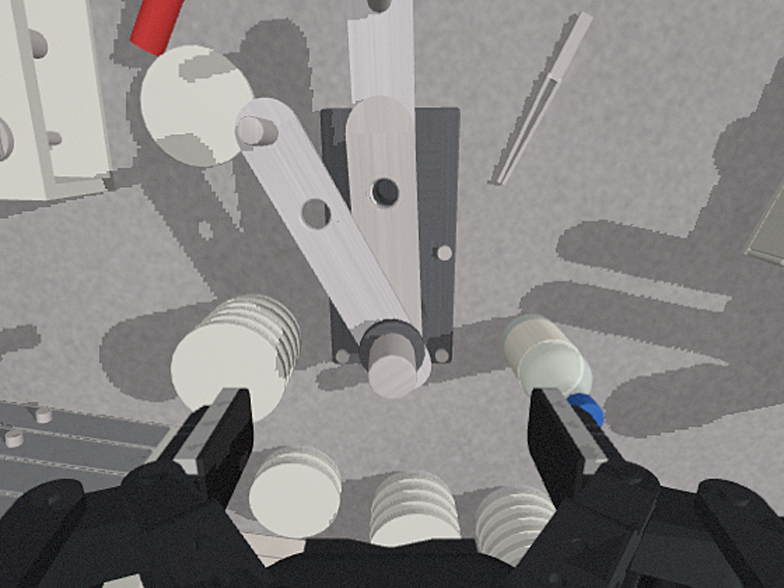

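```bash
python3 - <<'E'
from h import *
c=load('w1');s=1.4
im=cv2.imread('pics/w1.png')
for n,(x,y,w,h) in {'a':(200,90,130,110),'b':(230,215,110,80),'t':(220,0,120,60)}.items():
    cv2.imwrite(f'pics/w1{n}.png',cv2.resize(im[y:y+h,x:x+w],None,fx=6,fy=6,interpolation=cv2.INTER_CUBIC))
g=lambda u,v,z:onz(c,u/s,v/s,z).round(1)
col=g(393,372,136);print('col',col,'link hole',g(384,192,76),'uhole',g(316,213,86),'ulug base',g(268,130,86),'ulugtop',g(251,131,126))
for p in [(321,109),(460,108),(453,363),(332,363)]:print('foot',g(*p,12))
for e,f in (((321,109),(332,363)),((460,108),(453,363))): 
    d=g(*f,12)-g(*e,12);print(np.arctan2(d[1],d[0]),np.linalg.norm(d))
E
```

```text
col [665.9 -37.4 136. ] link hole [561.3 -61.2  76. ] uhole [ 581.7 -104.4   86. ] ulug base [ 534.  -141.3   86. ] ulugtop [ 535.7 -141.   126. ]
foot [ 512.5 -119.8   12. ]
foot [493.8 -12.9  12. ]
foot [708.5  26.5  12. ]
foot [726.9 -83.2  12. ]
0.16907911824819158 217.5015402244315
0.18149250672474943 218.28524915806838
```

View pics/w1a.png

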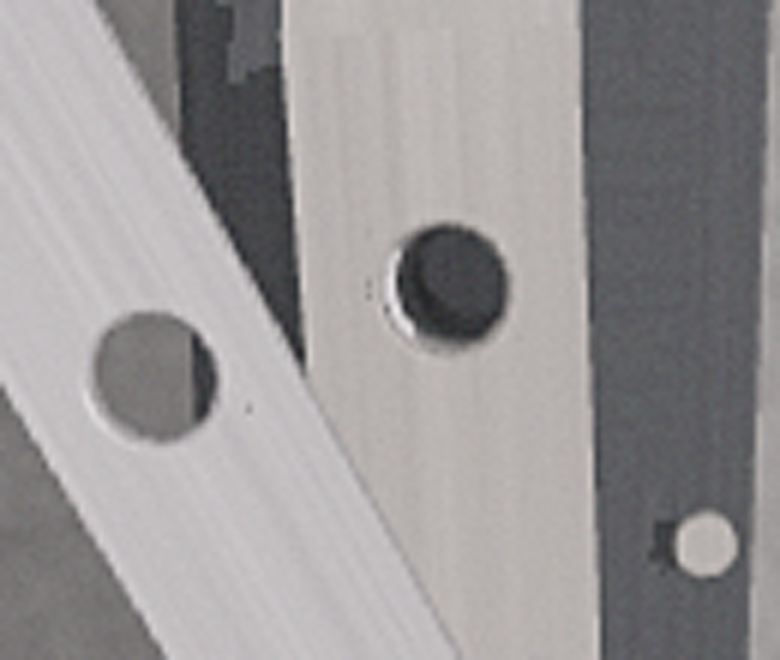

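View pics/w1b.png

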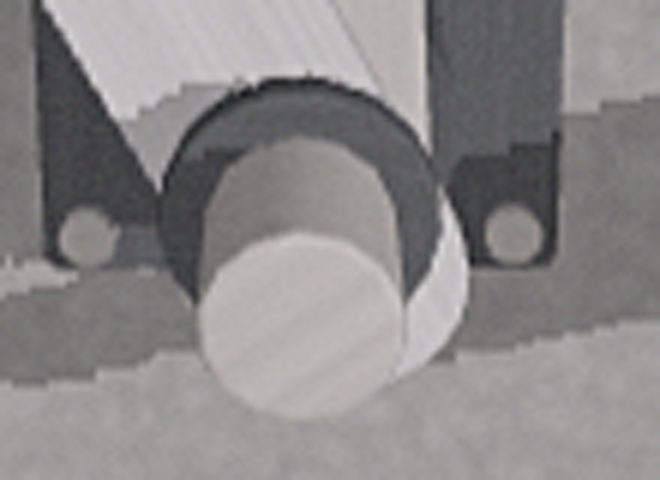

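View pics/w1t.png

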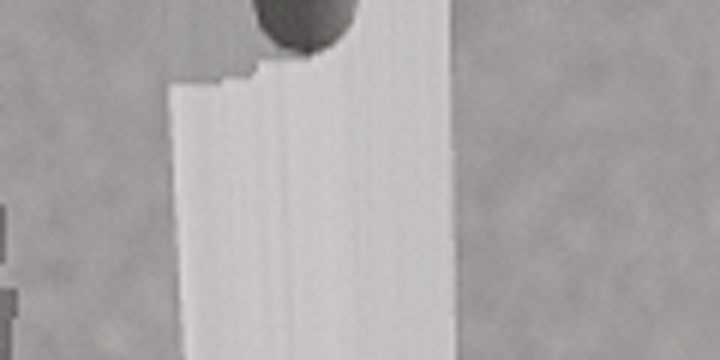

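```bash
cat >> h.py <<'E'
import json
def getcmd():
    d=json.load(open('cmd.json'));return np.array(d[0]),np.array(d[1])
def apply(shift,turn):
    p,R=getcmd();p=p+R@np.array(shift)*1000;R=R@Ro.from_rotvec(turn,degrees=True).as_matrix()
    json.dump([p.tolist(),R.tolist()],open('cmd.json','w'));return p,R
def to(p1,yaw=None):
    p,R=getcmd();rel(p,R,p1,R if yaw is None else tcpR(1,yaw))
E
python3 - <<'E'
from h import *
R0=Ro.from_euler('xyz',[-90,90,-104.885],degrees=True).as_matrix()
json.dump([[134.86,507.367,253.295],R0.tolist()],open('cmd.json','w'))
p,R=apply([-0.037, -0.417, 0.602], [-24.3, 0, 0]);print(p)
to([520,-70,230],0.172)
E
```

```text
[609.54003331 -50.28151473 290.295     ]
shift [0.0603, -0.0048, -0.0916] turn [-0.44, -0.0, 0.0] dist mm 110.0 ang 0.4
```

>>> arm_command([
  [[0.06,-0.005,-0.092],[-0.4,0,0],-1],
  [[0.06,-0.005,-0.092],[-0.4,0,0],-1],
  [[0.06,-0.005,-0.092],[-0.4,0,0],-1],
  [[0.06,-0.005,-0.092],[-0.4,0,0],-1],
  [[0.06,-0.005,-0.092],[-0.4,0,0],-1],
])

```text
time: 2.7
position: [520.9, -70.1, 232.0]
ee_rot: [-15.0, 89.8, -5.1]
force: [0.2, 0.2, 0.7]
width: 85.5
```

```bash
python3 - <<'E'
from h import *
print(apply([0.06, -0.005, -0.092], [-0.4, 0, 0]))
shot('wrist','w2');im=cv2.imread('pics/w2.png');cv2.imwrite('pics/w2z.png',cv2.resize(im,None,fx=1.4,fy=1.4,interpolation=cv2.INTER_CUBIC))
print(r.get_state()['position'],r.get_state()['ee_rot'],r.get_state()['qvel'])
E
```

```text
(array([519.59725255, -70.26391171, 230.295     ]), array([[-5.55111512e-17, -1.70467473e-01,  9.85363304e-01],
       [-2.49800181e-16,  9.85363304e-01,  1.70467473e-01],
       [-1.00000000e+00, -2.50141789e-16, -5.39509356e-17]]))
[521.47560369 -70.1003139  232.16885582] [-16.04585148  89.76982507  -6.1995758 ] [ 0.05200527  0.80504129  0.77944397  0.02983814 -0.0219248  -0.06009035]
```

View pics/w2z.png

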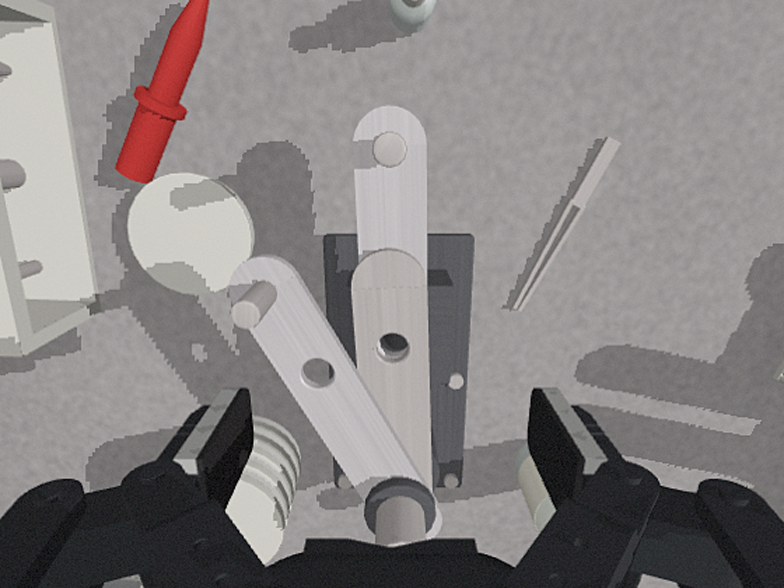

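```bash
python3 - <<'E'
from h import *
c1,c2,a,b=load('w1'),load('w2'),load('scene0'),load('side0');s=1.4
W1={'lhole':(384,192),'uhole':(316,213),'ulug':(251,131)}
W2={'lhole':(393,347),'uhole':(318,373),'ulug':(246,314)}
P={'ulug':((443,161),(433,190)),'llug':((397,84),(524,270)),'uhole':((523,197),(360,242)),'lhole':((533,167),(362,296))}
Z={'lhole':76,'uhole':86,'ulug':126,'llug':126}
W2['llug']=(390,149)
for k in W2:
    o=[(c2,W2[k][0]/s,W2[k][1]/s)]
    if k in W1:o.append((c1,W1[k][0]/s,W1[k][1]/s)); print(k,'w1w2',[x for x in tri(*o)][0].round(1))
    q=P[k];o+= [(a,80+q[0][0]/2.857,180+q[0][1]/2.857),(b,180+q[1][0]/3.2,110+q[1][1]/3.2)]
    X,e=tri(*o);print(k,'all',X.round(1),np.round(e,1),'w2 plane',onz(c2,W2[k][0]/s,W2[k][1]/s,Z[k]).round(1))
for p in [(323,235),(473,235),(462,487)]:print('foot',onz(c2,p[0]/s,p[1]/s,12).round(1))
print('linkedges', *[onz(c2,u/s,v/s,76).round(1) for u,v in [(354,330),(429,330),(356,300),(427.5,300)]])
print('lowedges', *[onz(c2,u/s,v/s,66).round(1) for u,v in [(356,200),(426,200),(357,240),(427,240)]])
E
```

```text
lhole w1w2 [561.2 -61.1  77. ]
lhole all [562.2 -60.7  71.7] [1.1 0.7 1.6 2. ] w2 plane [561.5 -60.9  76. ]
uhole w1w2 [ 581.5 -104.2   87.8]
uhole all [ 582.5 -105.2   82.8] [1.6 0.4 1.7 2.9] w2 plane [ 582.4 -104.4   86. ]
ulug w1w2 [ 535.8 -141.6  124. ]
ulug all [ 535.9 -142.2  122.7] [0.4 0.2 1.2 1.5] w2 plane [ 535.  -141.2  126. ]
llug all [444.1 -83.2 122.1] [0.2 1.8 1.9] w2 plane [444.2 -83.2 126. ]
foot [ 511.6 -120.5   12. ]
foot [493.1 -14.2  12. ]
foot [708.   25.6  12. ]
linkedges [554.4 -86.8  76. ] [546.4 -40.8  76. ] [534.8 -88.5  76. ] [527.3 -45.6  76. ]
lowedges [476.6 -98.   66. ] [469.5 -57.3  66. ] [500.1 -93.9  66. ] [492.8 -52.   66. ]
```

```bash
python3 - <<'E'
from h import *
to([444.2,-83.2,170]);to([444.2,-83.2,115]);to([441.8,-77,115])
E
```

```text
shift [0.0603, 0.0001, -0.0765] turn [0.0, 0.0, 0.0] dist mm 97.0 ang 0.0
shift [0.1153, 0.0001, -0.0765] turn [0.0, 0.0, 0.0] dist mm 138.0 ang 0.0
shift [0.1153, 0.0066, -0.0778] turn [0.0, 0.0, 0.0] dist mm 139.0 ang 0.0
```

>>> arm_command([
  [[0.06,0,-0.0765],[0,0,0],-0.4],
  [[0.06,0,-0.0765],[0,0,0],-0.4],
  [[0.06,0,-0.0765],[0,0,0],-0.4],
  [[0.1155,0,-0.0765],[0,0,0],-0.4],
  [[0.1155,0,-0.0765],[0,0,0],-0.4],
  [[0.1155,0,-0.0765],[0,0,0],0.0],
  [[0.1155,0,-0.0765],[0,0,0],0.3],
  [[0.1155,0,-0.0765],[0,0,0],0.5],
  [[0.1155,0,-0.0765],[0,0,0],0.5],
  [[0.1155,0,-0.0765],[0,0,0],0.5],
  [[0.1155,0,-0.0765],[0,0,0],0.5],
])

```text
time: 3.85
position: [444.5, -83.4, 115.3]
ee_rot: [-21.9, 90.0, -12.1]
force: [-0.3, 0.3, 0.1]
width: 21.5
```

```bash
python3 - <<'E'
from h import *
print(apply([0.1155, 0, -0.0765], [0, 0, 0])[0])
shot('wrist','w3');im=cv2.imread('pics/w3.png');cv2.imwrite('pics/w3z.png',cv2.resize(im,None,fx=1.4,fy=1.4,interpolation=cv2.INTER_CUBIC))
s=r.get_state();print(s['position'],s['force'],s['width'])
E
```

```text
[444.2169598  -83.30467336 114.795     ]
[444.38233435 -83.35176803 115.1349681 ] [-0.42540601  0.44290046  0.41547903] 21.415068911652916
```

View pics/w3z.png

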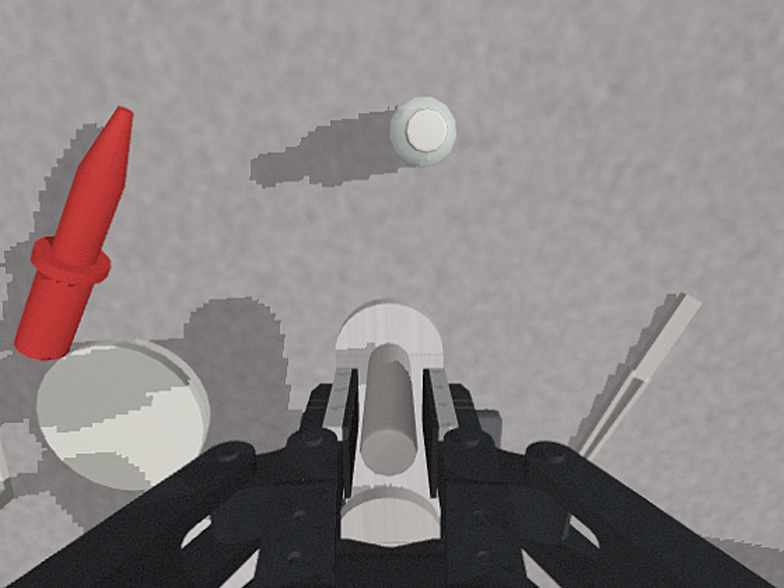

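>>> arm_command([
  [[0,0,0],[0,0,0],0.8],
  [[0,0,0],[0,0,0],0.8],
  [[0,0,0],[0,0,0],0.8],
  [[0,0.0033,-0.0007],[0,0,0],0.8],
  [[0,0.0066,-0.0013],[0,0,0],0.8],
  [[0,0.0066,-0.0013],[0,0,0],0.8],
  [[0,0.0066,-0.0013],[0,0,0],0.8],
  [[0,0.0066,-0.0013],[0,0,0],0.8],
])

```text
time: 4.7
position: [443.0, -76.8, 115.2]
ee_rot: [-5.6, 89.9, 4.2]
force: [4.4, -0.0, 0.4]
width: 14.3
```

```bash
python3 - <<'E'
from h import *
print(apply([0, 0.0066, -0.0013], [0, 0, 0])[0])
s=r.get_state();print(s['position'],s['force'],s['width'])
to([441.8,-77,175]);to([535.3,-141.5,175]);to([535.3,-141.5,117])
E
```

```text
[441.81090218 -77.02288326 114.795     ]
[443.02386095 -76.83223034 115.18125645] [ 4.43889385 -0.00975095  0.36868944] 14.320859416739774
shift [-0.0602, 0.0, -0.0] turn [0.0, 0.0, 0.0] dist mm 60.0 ang 0.0
shift [-0.0602, -0.0795, 0.0811] turn [0.0, 0.0, 0.0] dist mm 129.0 ang 0.0
shift [-0.0022, -0.0795, 0.0811] turn [0.0, 0.0, 0.0] dist mm 114.0 ang 0.0
```

```bash
python3 - <<'E'
from h import *
C=np.array([669,-37.2])
p,R=getcmd();json.dump([p.tolist(),R.tolist()],open('cmd.json','w'))
for q in [.49,.42,.35,.28,.21,.14,.07,.03,0]:
    a=.174+q; X=C-170*np.array([np.cos(a),np.sin(a)]); print(q,X.round(1),end=' ');to([*X,117])
E
```

```text
0.49 [ 535.1 -142. ] shift [-0.0022, -0.0799, 0.0809] turn [0.0, 0.0, 0.0] dist mm 114.0 ang 0.0
0.42 [ 528.1 -132.3] shift [-0.0022, -0.0692, 0.0756] turn [0.0, 0.0, 0.0] dist mm 103.0 ang 0.0
0.35 [ 521.8 -122.3] shift [-0.0022, -0.0582, 0.0711] turn [0.0, 0.0, 0.0] dist mm 92.0 ang 0.0
0.28 [ 516.2 -111.8] shift [-0.0022, -0.0469, 0.0674] turn [0.0, 0.0, 0.0] dist mm 82.0 ang 0.0
0.21 [ 511.4 -100.9] shift [-0.0022, -0.0354, 0.0645] turn [0.0, 0.0, 0.0] dist mm 74.0 ang 0.0
0.14 [507.3 -89.7] shift [-0.0022, -0.0237, 0.0624] turn [0.0, 0.0, 0.0] dist mm 67.0 ang 0.0
0.07 [504.  -78.3] shift [-0.0022, -0.0118, 0.0611] turn [0.0, 0.0, 0.0] dist mm 62.0 ang 0.0
0.03 [502.5 -71.6] shift [-0.0022, -0.005, 0.0607] turn [0.0, 0.0, 0.0] dist mm 61.0 ang 0.0
0 [501.6 -66.6] shift [-0.0022, 0.0001, 0.0607] turn [0.0, 0.0, 0.0] dist mm 61.0 ang 0.0
```

>>> arm_command([
  [[0,0,0],[0,0,0],0.3],
  [[0,0,0],[0,0,0],0.0],
  [[0,0,0],[0,0,0],-0.2],
  [[-0.06,0,0],[0,0,0],-0.2],
  [[-0.06,0,0],[0,0,0],-0.2],
  [[-0.06,-0.08,0.081],[0,0,0],-0.2],
  [[-0.06,-0.08,0.081],[0,0,0],-0.2],
  [[-0.06,-0.08,0.081],[0,0,0],-0.2],
  [[-0.06,-0.08,0.081],[0,0,0],-0.2],
  [[-0.06,-0.08,0.081],[0,0,0],-0.2],
  [[-0.002,-0.08,0.081],[0,0,0],-0.2],
  [[-0.002,-0.08,0.081],[0,0,0],-0.2],
  [[-0.002,-0.08,0.081],[0,0,0],0.1],
  [[-0.002,-0.08,0.081],[0,0,0],0.5],
  [[-0.002,-0.08,0.081],[0,0,0],0.5],
  [[-0.002,-0.08,0.081],[0,0,0],0.5],
])

```text
time: 6.3
position: [536.1, -142.2, 118.5]
ee_rot: [-24.2, 89.8, -14.4]
force: [-1.2, 0.9, -0.4]
width: 21.6
```

```bash
python3 - <<'E'
from h import *
print(apply([-0.002, -0.08, 0.081], [0, 0, 0])[0])
shot('wrist','w4');im=cv2.imread('pics/w4.png');cv2.imwrite('pics/w4z.png',cv2.resize(im,None,fx=1.4,fy=1.4,interpolation=cv2.INTER_CUBIC))
s=r.get_state();print(s['position'],s['force'],s['width'])
E
```

```text
[ 535.26272761 -142.04408231  116.795     ]
[ 535.96864745 -142.16815625  118.20080678] [0.14667795 0.63566214 0.41919521] 21.671703643467826
```

View pics/w4z.png

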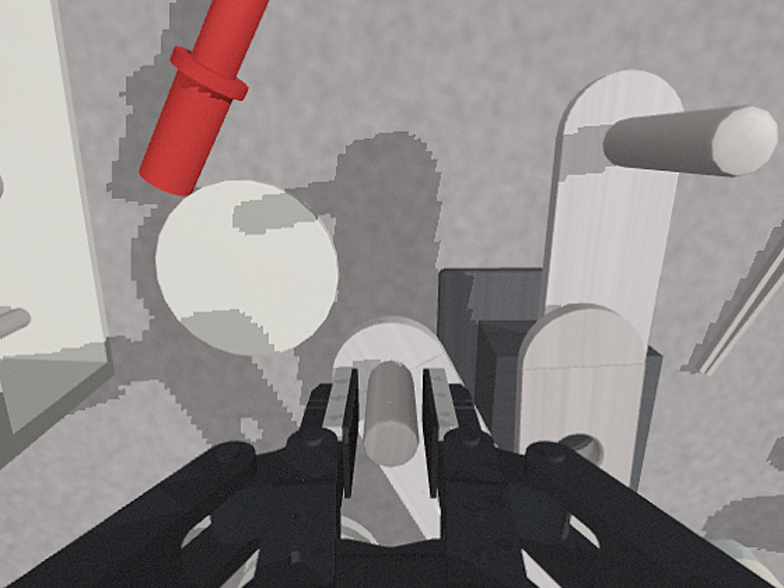

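>>> arm_command([
  [[0,0.0108,-0.0054],[0,0,0],0.5],
  [[0,0.0218,-0.01],[0,0,0],0.5],
  [[0,0.0331,-0.0137],[0,0,0],0.5],
  [[0,0.0446,-0.0166],[0,0,0],0.5],
  [[0,0.0563,-0.0187],[0,0,0],0.5],
  [[0,0.0682,-0.02],[0,0,0],0.5],
  [[0,0.075,-0.0203],[0,0,0],0.5],
  [[0,0.08,-0.0203],[0,0,0],0.5],
  [[0,0.08,-0.0203],[0,0,0],0.5],
  [[0,0.08,-0.0203],[0,0,0],0.8],
  [[0,0.08,-0.0203],[0,0,0],0.8],
  [[0,0.08,-0.0203],[0,0,0],0.8],
])

```text
time: 7.55
position: [502.0, -66.5, 117.0]
ee_rot: [45.7, 89.9, 55.5]
force: [-0.7, 2.1, 2.2]
width: 14.3
```

```bash
python3 - <<'E'
from h import *
print(apply([0, 0.08, -0.0203], [0, 0, 0])[0])
s=r.get_state();print(s['position'],s['force'],s['width'])
to([600,-50,117+125]);
E
```

```text
[501.62245473 -66.67550768 116.795     ]
[502.00108029 -66.53260534 117.00515838] [-0.65300598  2.0633406   2.18787561] 14.337679825780594
shift [-0.1252, -0.0003, 0.0998] turn [0.0, 0.0, 0.0] dist mm 160.0 ang 0.0
```

Now I'll open, rise and look from above.

>>> arm_command([
  [[0,0,0],[0,0,0],0.3],
  [[0,0,0],[0,0,0],0.0],
  [[0,0,0],[0,0,0],-0.2],
  [[-0.06,0,0],[0,0,0],-0.2],
  [[-0.06,0,0],[0,0,0],-1],
  [[-0.125,0,0.08],[0,0,0],-1],
  [[-0.125,0,0.08],[0,0,0],-1],
  [[-0.125,0,0.08],[0,0,0],-1],
  [[-0.125,0,0.08],[0,0,0],-1],
  [[-0.125,0,0.08],[0,0,0],-1],
  [[-0.125,0,0.08],[0,0,0],-1],
])

```text
time: 8.65
position: [579.0, -53.2, 240.7]
ee_rot: [166.6, 89.9, 176.4]
force: [-0.5, -0.8, 0.5]
width: 85.4
```

```bash
python3 - <<'E'
from h import *
print(apply([-0.125, 0, 0.08], [0, 0, 0])[0])
shot('wrist','w5');im=cv2.imread('pics/w5.png');cv2.imwrite('pics/w5z.png',cv2.resize(im,None,fx=1.4,fy=1.4,interpolation=cv2.INTER_CUBIC))
cv2.imwrite('pics/w5h.png',cv2.resize(im[180:300,220:340],None,fx=6,fy=6,interpolation=cv2.INTER_CUBIC))
print(r.get_state()['position'])
E
```

```text
[580.45151905 -53.03810988 241.795     ]
[579.12115057 -53.18548998 240.91126736]
```

View pics/w5z.png

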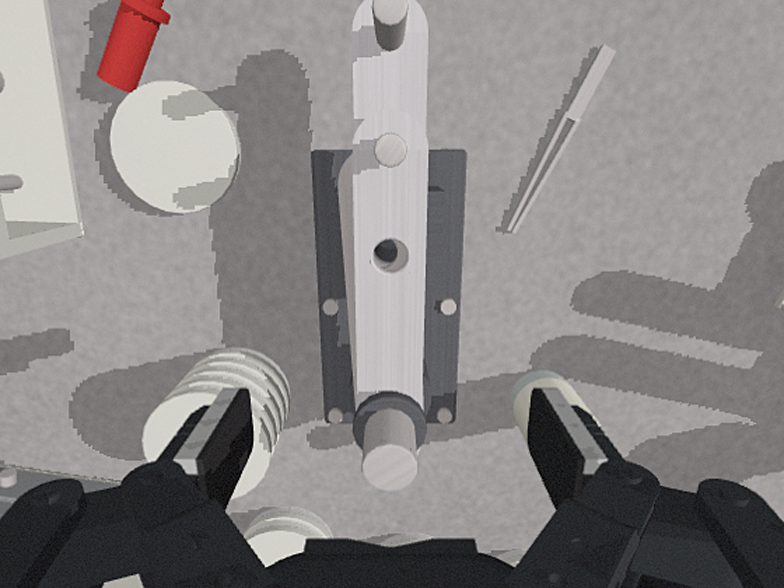

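View pics/w5h.png

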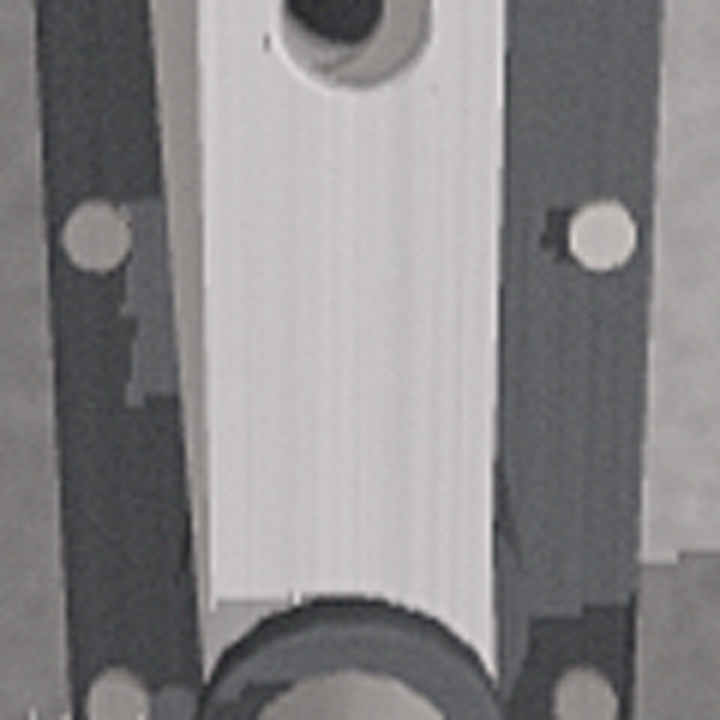

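```bash
python3 - <<'E'
from h import *
c=load('w5');s=1.4
im=cv2.imread('pics/w5.png')
cv2.imwrite('pics/w5k.png',cv2.resize(im[90:210,220:340],None,fx=6,fy=6,interpolation=cv2.INTER_CUBIC))
g=lambda u,v,z:onz(c,u/s,v/s,z)
print('uhole',g(391,255,86),'ulug',g(390,150,126),'col',g(390,466,136))
bm=[(g(330,307,14)+g(448,307,14))/2,(g(336,416,14)+g(445,416,14))/2];d=bm[1]-bm[0];print(bm,np.arctan2(d[1],d[0]))
f=[(g(312,151,12)+g(467,150,12))/2];print(f)
to([438,-338,242])
E
```

```text
uhole [560.56162496 -55.43178533  86.        ] ulug [502.27343715 -66.17173567 126.        ] col [668.36839383 -37.36285322 136.        ]
[array([616.42552961, -47.06154402,  14.        ]), array([710.18410307, -29.59393834,  14.        ])] 0.18419240569906994
[array([503.17344952, -66.29921803,  12.        ])]
shift [-0.0002, -0.2565, -0.1889] turn [0.0, 0.0, 0.0] dist mm 319.0 ang 0.0
```

View pics/w5k.png

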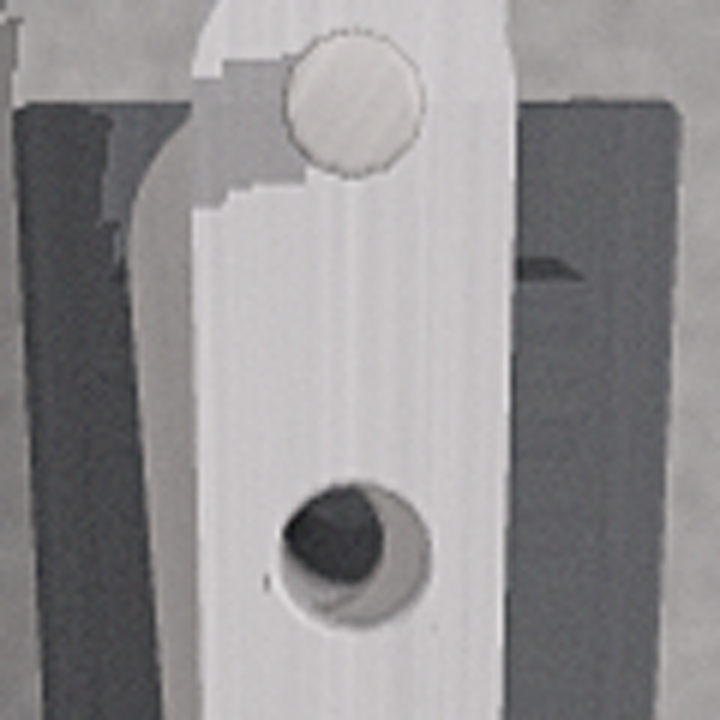

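```bash
python3 - <<'E'
from h import *
to([497,-328,270])
E
```

```text
shift [-0.0282, -0.2567, -0.1291] turn [0.0, 0.0, 0.0] dist mm 289.0 ang 0.0
```

>>> arm_command([
  [[-0.028,-0.257,-0.129],[0,0,0],-1],
  [[-0.028,-0.257,-0.129],[0,0,0],-1],
  [[-0.028,-0.257,-0.129],[0,0,0],-1],
  [[-0.028,-0.257,-0.129],[0,0,0],-1],
  [[-0.028,-0.257,-0.129],[0,0,0],-1],
  [[-0.028,-0.257,-0.129],[0,0,0],-1],
  [[-0.028,-0.257,-0.129],[0,0,0],-1],
  [[-0.028,-0.257,-0.129],[0,0,0],-1],
  [[-0.028,-0.257,-0.129],[0,0,0],-1],
  [[-0.028,-0.257,-0.129],[0,0,0],-1],
  [[-0.028,-0.257,-0.129],[0,0,0],-1],
])

```text
time: 9.8
position: [497.5, -327.1, 269.8]
ee_rot: [90.0, 90.0, 99.9]
force: [-0.0, 0.0, 0.2]
width: 85.1
```

```bash
python3 - <<'E'
from h import *
print(apply([-0.028, -0.257, -0.129], [0, 0, 0])[0])
shot('wrist','w6');im=cv2.imread('pics/w6.png');cv2.imwrite('pics/w6z.png',cv2.resize(im,None,fx=1.4,fy=1.4,interpolation=cv2.INTER_CUBIC))
print(r.get_state()['position'])
E
```

```text
[ 497.14979328 -328.26678296  269.795     ]
[ 497.53724721 -327.19898148  269.8436532 ]
```

View pics/w6z.png

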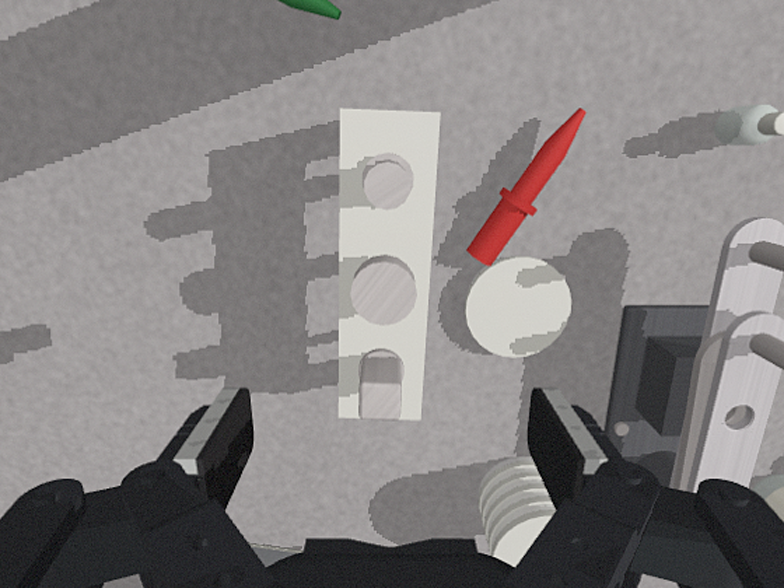

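```bash
python3 - <<'E'
from h import *
c=load('w6');s=1.4
g=lambda u,v,z:onz(c,u/s,v/s,z).round(1)
for z in (0,60,130): print('red handle end',g(480,256,z),'tip',g(583,111,z))
print('pin top',g(388,184,141),'plug',g(383,293,115),'punch',g(380,402,127))
b=load('side0');a=load('scene0')
# pin from three views
X,e=tri((c,388/s,184/s),(a,80+149/2.857,180+250/2.857),(b,180+622/3.2,110+68/3.2));print(X,e)
X,e=tri((c,480/s,256/s),(a,80+131/2.857,180+162/2.857),(b,180+712/3.2,110+147/3.2));print('red',X,e)
for p in [(340,109),(440,114),(421,420),(339,418)]:print('rack',g(*p,85))
im=cv2.imread('pics/w6.png');cv2.imwrite('pics/w6p.png',cv2.resize(im[75:195,230:330],None,fx=6,fy=6,interpolation=cv2.INTER_CUBIC))
E
```

```text
red handle end [ 492.4 -251.3    0. ] tip [ 368.3 -199.5    0. ]
red handle end [ 481.2 -265.    60. ] tip [ 376.2 -221.2   60. ]
red handle end [ 468.1 -280.9  130. ] tip [ 385.3 -246.4  130. ]
pin top [ 437.7 -338.3  141. ] plug [ 503.3 -330.   115. ] punch [ 570.  -320.3  127. ]
[ 438.10648886 -337.9746757   135.65138784] [0.26573870513224435, 0.4608721272111599, 0.27391190212313055]
red [ 396.73920945 -286.48397135  149.01157976] [66.72442089277246, 20.498697975618388, 56.01874455569028]
rack [ 403.7 -373.5   85. ]
rack [ 396.1 -314.1   85. ]
rack [ 603.5 -285.    85. ]
rack [ 612.2 -344.4   85. ]
```

View pics/w6p.png

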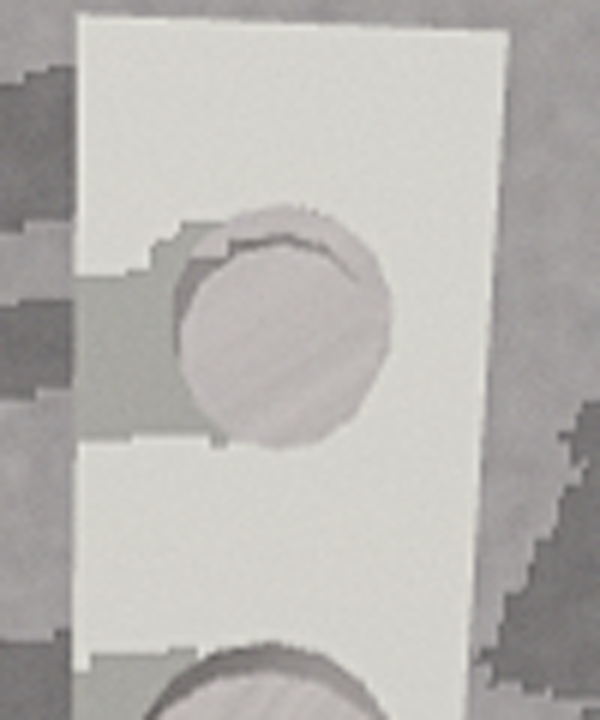

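```bash
python3 - <<'E'
from h import *
to([438.6,-338.3,190]);to([438.6,-338.3,119])
E
```

```text
shift [0.0798, 0.0001, -0.0594] turn [0.0, 0.0, 0.0] dist mm 99.0 ang 0.0
shift [0.1508, 0.0001, -0.0594] turn [0.0, 0.0, 0.0] dist mm 162.0 ang 0.0
```

>>> arm_command([
  [[0.08,0,-0.0595],[0,0,0],-0.2],
  [[0.08,0,-0.0595],[0,0,0],-0.2],
  [[0.08,0,-0.0595],[0,0,0],-0.2],
  [[0.08,0,-0.0595],[0,0,0],-0.2],
  [[0.11,0,-0.0595],[0,0,0],-0.2],
  [[0.15,0,-0.0595],[0,0,0],-0.2],
  [[0.15,0,-0.0595],[0,0,0],-0.2],
  [[0.15,0,-0.0595],[0,0,0],-0.2],
  [[0.15,0,-0.0595],[0,0,0],0.1],
  [[0.15,0,-0.0595],[0,0,0],0.2],
  [[0.15,0,-0.0595],[0,0,0],0.2],
])

```text
time: 10.95
position: [439.4, -339.0, 121.5]
ee_rot: [-47.3, 89.8, -37.4]
force: [-0.4, -0.1, 0.5]
width: 34.1
```

```bash
python3 - <<'E'
from h import *
print(apply([0.15, 0, -0.0595], [0, 0, 0])[0])
shot('wrist','w7');im=cv2.imread('pics/w7.png');cv2.imwrite('pics/w7z.png',cv2.resize(im,None,fx=1.4,fy=1.4,interpolation=cv2.INTER_CUBIC))
s=r.get_state();print(s['position'],s['force'],s['width'])
E
```

```text
[ 438.52067669 -338.40959757  119.795     ]
[ 439.12638    -338.84336044  121.08592581] [ 0.26203952 -0.93330736 -0.57068781] 34.05880282852129
```

View pics/w7z.png

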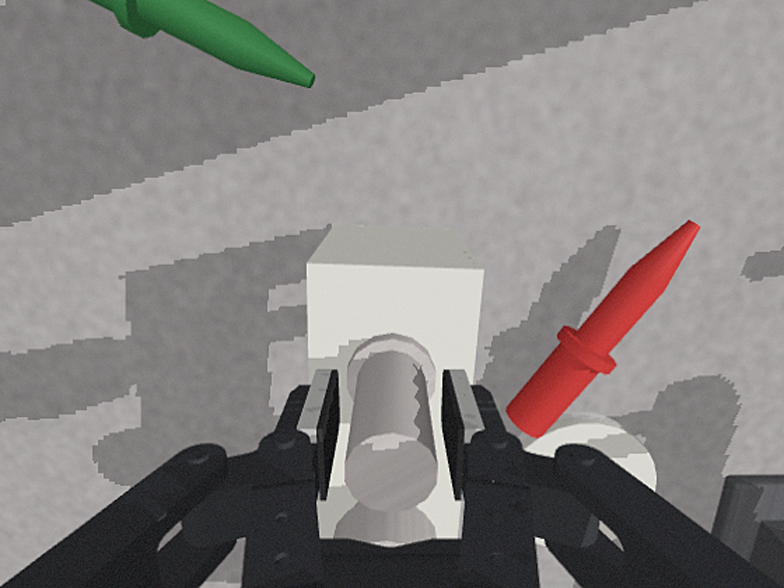

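>>> arm_command([
  [[0,0,0],[0,0,0],1],
  [[0,0,0],[0,0,0],1],
  [[0,0,0],[0,0,0],1],
  [[0,0,0],[0,0,0],1],
  [[-0.02,0,0],[0,0,0],1],
  [[-0.04,0,0],[0,0,0],1],
  [[-0.07,0,0],[0,0,0],1],
  [[-0.1,0,0],[0,0,0],1],
  [[-0.13,0,0],[0,0,0],1],
  [[-0.15,0,0],[0,0,0],1],
  [[-0.15,0,0],[0,0,0],1],
])

```text
time: 12.1
position: [439.2, -338.9, 272.1]
ee_rot: [-46.8, 89.8, -37.0]
force: [0.5, -0.5, -5.0]
width: 22.7
```

```bash
python3 - <<'E'
from h import *
print(apply([-0.15, 0, 0], [0, 0, 0])[0])
for n in('wrist','side','scene'):shot(n,n+'8')
w=cv2.imread('pics/wrist8.png');
a=cv2.resize(cv2.imread('pics/side8.png')[60:240,260:440],(400,400));b=cv2.resize(cv2.imread('pics/scene8.png')[170:350,70:250],(400,400));cv2.imwrite('pics/m8.png',np.hstack([a,b]))
s=r.get_state();print(s['position'],s['force'],s['width'])
to([560.8,-56,270])
E
```

```text
[ 438.52067669 -338.40959757  269.795     ]
[ 438.06038391 -338.07205132  267.89843489] [-0.42703389  0.16227074 -4.34965976] 22.78142229636182
shift [-0.0002, 0.2574, 0.1686] turn [0.0, 0.0, 0.0] dist mm 308.0 ang 0.0
```

View pics/m8.png

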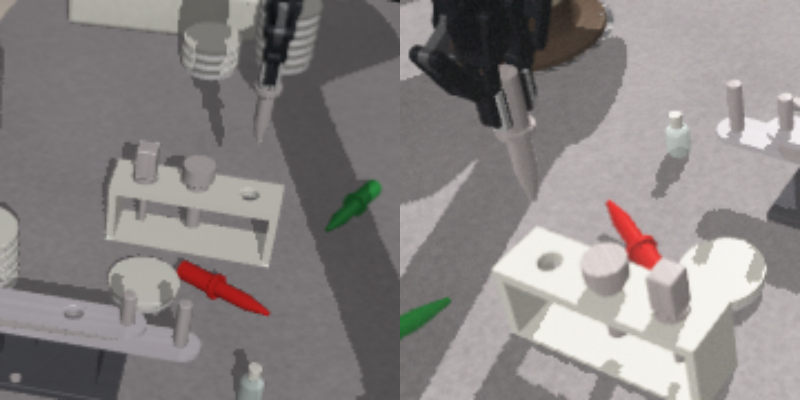

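View pics/wrist8.png

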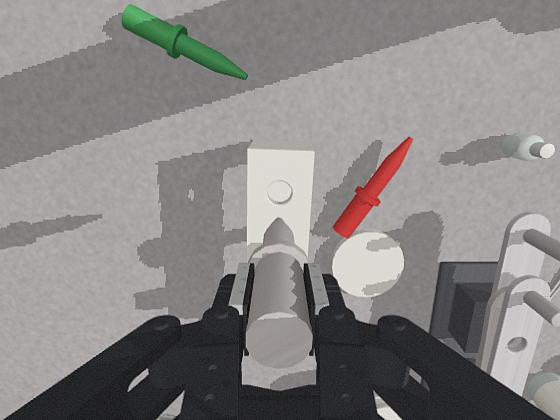

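```bash
python3 - <<'E'
from h import *
s=r.get_state();P=s['position'];print(P)
for n in('wrist8','side8','scene8'):
    c=load(n);print(n,'tip',np.round(proj(c,P-[0,0,109]),1),'top',np.round(proj(c,P+[0,0,21]),1))
    u,v=map(int,proj(c,P-[0,0,60]));im=cv2.imread(f'pics/{n}.png');x0,y0=u-50,v-60
    cv2.imwrite(f'pics/{n}c.png',cv2.resize(im[max(0,y0):v+60,x0:u+50],None,fx=5,fy=5,interpolation=cv2.INTER_CUBIC));print('crop',x0,max(0,y0))
E
cd pics; python3 -c "
import cv2,numpy as np
a=[cv2.imread(f'{n}8c.png') for n in('wrist','side','scene')]
h=600;cv2.imwrite('m8c.png',cv2.resize(np.hstack([cv2.copyMakeBorder(x,0,h-x.shape[0],0,0,0) for x in a]),(800,320)))
print([x.shape for x in a])"
```

```text
[ 438.06038391 -338.07205132  267.89843489]
wrist8 tip [280.1 217.6] top [280.7 332. ]
crop 230 184
side8 tip [375.6 124. ] top [383.4  80.1]
crop 328 48
scene8 tip [129.5 258.5] top [114.8 201.8]
crop 74 178
[(600, 500, 3), (600, 500, 3), (600, 500, 3)]
```

View pics/m8c.png

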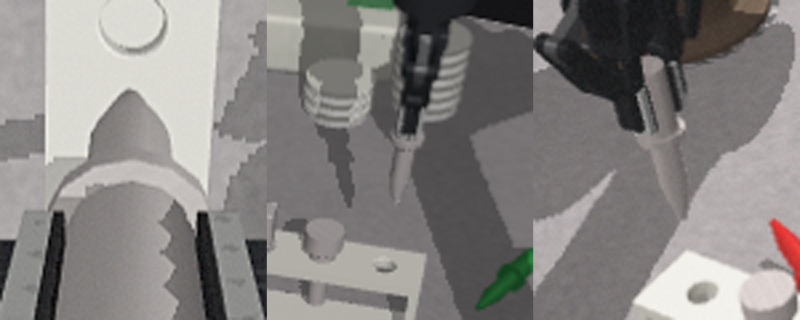

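>>> arm_command([
  [[0,0.257,0.1685],[0,0,0],1],
  [[0,0.257,0.1685],[0,0,0],1],
  [[0,0.257,0.1685],[0,0,0],1],
  [[0,0.257,0.1685],[0,0,0],1],
  [[0,0.257,0.1685],[0,0,0],1],
  [[0,0.257,0.1685],[0,0,0],1],
  [[0,0.257,0.1685],[0,0,0],1],
  [[0,0.257,0.1685],[0,0,0],1],
  [[0,0.257,0.1685],[0,0,0],1],
  [[0.02,0.257,0.1685],[0,0,0],1],
  [[0.04,0.257,0.1685],[0,0,0],1],
  [[0.05,0.257,0.1685],[0,0,0],1],
  [[0.05,0.257,0.1685],[0,0,0],1],
  [[0.05,0.257,0.1685],[0,0,0],1],
])

```text
time: 13.65
position: [560.5, -57.3, 220.3]
ee_rot: [-49.6, 90.0, -39.9]
force: [0.1, 0.1, -2.2]
width: 22.5
```

```bash
python3 - <<'E'
from h import *
print(apply([0.05, 0.257, 0.1685], [0, 0, 0])[0])
for n in('wrist','side','scene'):shot(n,n+'9')
s=r.get_state();P=s['position'];print(P,s['force'],s['width'])
L=[]
for n in('wrist9','side9','scene9'):
    c=load(n);print(n,'tip',np.round(proj(c,P-[0,0,109]),1),'hole',np.round(proj(c,[560.8,-56,86]),1))
    u,v=map(int,proj(c,P-[0,0,110]));im=cv2.imread(f'pics/{n}.png');x0,y0=u-26,v-40
    print(x0,y0);L.append(cv2.resize(im[y0:v+40,x0:u+27],None,fx=5,fy=5,interpolation=cv2.INTER_CUBIC))
cv2.imwrite('pics/m9.png',np.hstack(L))
E
```

```text
[560.74425297 -56.44745933 219.795     ]
[561.20044303 -56.78278586 220.96650934] [ 0.2178451   0.18646099 -2.76811522] 22.690881010234417
wrist9 tip [278.8 222.4] hole [279.8 211.2]
252 181
side9 tip [292.7 191.4] hole [292.4 199.5]
266 151
scene9 tip [266.4 223.6] hole [266.5 232.3]
240 183
```

View pics/m9.png

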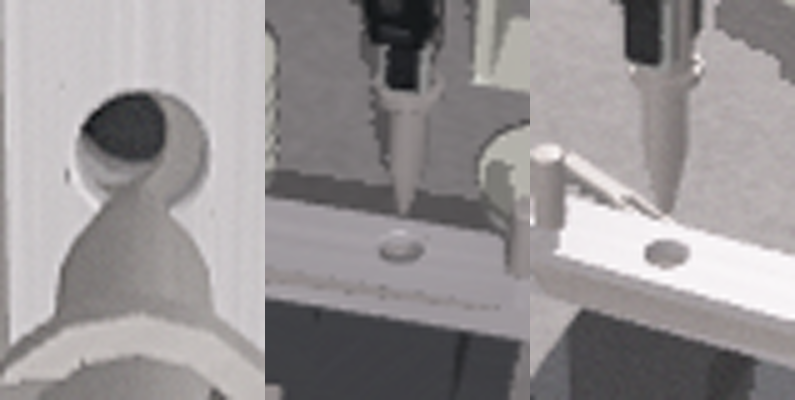

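>>> arm_command([
  [[0.008,-0.001,0],[0,0,0],1],
  [[0.016,-0.001,0],[0,0,0],1],
  [[0.022,-0.001,0],[0,0,0],1],
  [[0.028,-0.001,0],[0,0,0],1],
  [[0.033,-0.001,0],[0,0,0],1],
  [[0.038,-0.001,0],[0,0,0],1],
  [[0.042,-0.001,0],[0,0,0],1],
  [[0.042,-0.001,0],[0,0,0],1],
])

```text
time: 14.6
position: [560.6, -57.4, 177.1]
ee_rot: [164.9, 89.9, 174.7]
force: [-0.1, 0.8, -3.8]
width: 22.7
```

```bash
cat > look.py <<'E'
from h import *
import sys
t=sys.argv[1];z0=float(sys.argv[2]) if len(sys.argv)>2 else 109
for n in('wrist','side','scene'):shot(n,n+t)
s=r.get_state();P=s['position'];print(P,s['force'],s['wrist_torque'],s['width'])
L=[]
for n in('wrist','side','scene'):
    c=load(n+t);u,v=map(int,proj(c,[560.8,-56,90]));im=cv2.imread(f'pics/{n}{t}.png')
    L.append(cv2.resize(im[v-40:v+40,u-26:u+27],None,fx=5,fy=5,interpolation=cv2.INTER_CUBIC))
cv2.imwrite(f'pics/m{t}.png',np.hstack(L))
E
python3 -c "
from h import *
print(apply([0.042,-0.001,0],[0,0,0])[0])"; python3 look.py 10
```

```text
[560.91472045 -57.43282264 177.795     ]
[561.05707068 -57.48020557 178.05206059] [-0.41042465 -0.06148766 -2.96079569] [-0.03752164  0.00460645 -0.02247557] 22.87040633465639
```

View pics/m10.png

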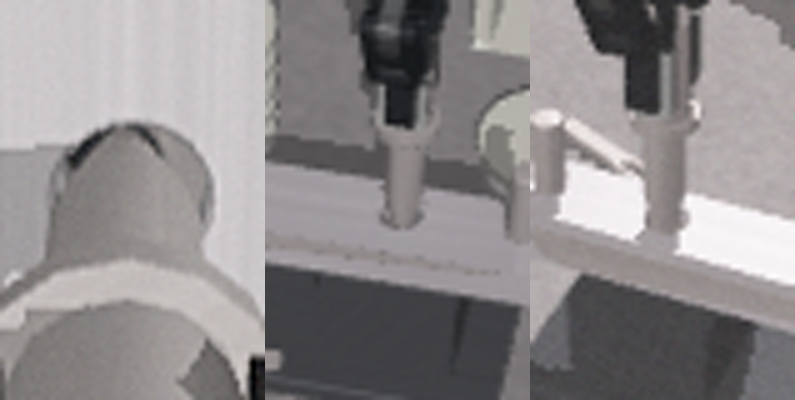

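>>> arm_command([
  [[0.005,0,0],[0,0,0],1],
  [[0.009,0.0005,0],[0,0,0],1],
  [[0.013,0.001,0],[0,0,0],1],
  [[0.017,0.001,0],[0,0,0],1],
  [[0.02,0.001,0],[0,0,0],1],
  [[0.02,0.001,0],[0,0,0],1],
])

```text
time: 15.35
position: [560.8, -56.7, 157.4]
ee_rot: [-117.1, 90.0, -107.3]
force: [1.7, -1.7, -3.4]
width: 22.4
```

```bash
python3 -c "
from h import *
print(apply([0.02,0.001,0],[0,0,0])[0])"; python3 look.py 11
```

```text
[560.74425297 -56.44745933 157.795     ]
[560.77799869 -56.58419328 157.73980522] [ 0.38229308 -2.38483843 -4.31120085] [-0.51059357 -0.27834074 -0.03672752] 22.63901363211597
```

View pics/m11.png

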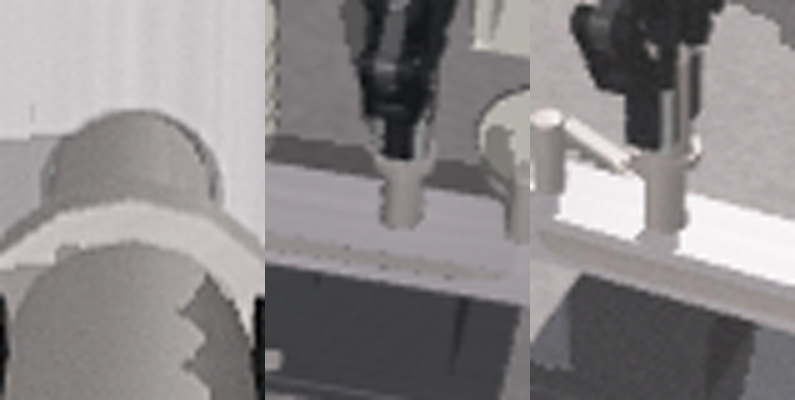

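>>> arm_command([
  [[0.004,0,0],[0,0,0],1],
  [[0.008,0,0],[0,0,0],1],
  [[0.012,0,0],[0,0,0],1],
  [[0.015,0,0],[0,0,0],1],
  [[0.018,0,0],[0,0,0],1],
  [[0.018,0,0],[0,0,0],1],
])

```text
time: 16.1
position: [560.7, -56.5, 139.2]
ee_rot: [161.5, 90.0, 171.3]
force: [2.2, -3.2, -5.0]
width: 22.8
```

```bash
python3 -c "
from h import *
print(apply([0.018,0,0],[0,0,0])[0])
s=r.get_state();print(s['position'],s['force'],s['wrist_torque'],s['width'])"
```

```text
[560.74425297 -56.44745933 139.795     ]
[560.71975571 -56.46488364 139.2334311 ] [ 2.2413914  -3.15441349 -4.98681398] [-0.62366913 -0.70155632 -0.00811764] 22.83414527101537
```

>>> arm_command([
  [[0.004,0,0],[0,0,0],1],
  [[0.008,0,0],[0,0,0],1],
  [[0.011,0,0],[0,0,0],1],
  [[0.014,0,0],[0,0,0],1],
  [[0.015,0,0],[0,0,0],1],
  [[0.015,0,0],[0,0,0],1],
])

```text
time: 16.7
position: [560.7, -56.4, 124.5]
ee_rot: [148.8, 90.0, 158.6]
force: [3.5, -2.5, -4.5]
width: 22.8
```

```bash
python3 -c "
from h import *
print(apply([0.015,0,0],[0,0,0])[0])
s=r.get_state();print(s['position'],s['force'],s['wrist_torque'],s['width'])"; python3 look.py 12
```

```text
[560.74425297 -56.44745933 124.795     ]
[560.72156292 -56.42352602 124.50327408] [ 3.47053496 -2.45961574 -4.45367399] [-0.54678273 -0.84200609  0.03550524] 22.774931028993247
[560.74225415 -56.38497737 124.5155381 ] [ 3.48484271 -2.36398513 -4.89303604] [-0.58961088 -0.85279051 -0.04330301] 22.550614144805184
```

View pics/m12.png

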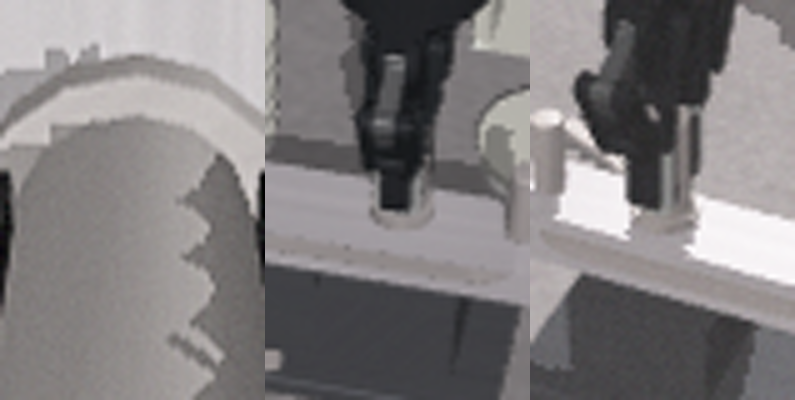

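Nearly home, so I'll take 1 mm steps and watch the force.

>>> arm_command([
  [[0.001,0,0],[0,0,0],1],
  [[0.002,0,0],[0,0,0],1],
  [[0.003,0,0],[0,0,0],1],
  [[0.003,0,0],[0,0,0],1],
])

```text
time: 17.25
position: [560.8, -56.4, 121.8]
ee_rot: [-6.6, 90.0, 3.2]
force: [2.9, -2.2, -2.2]
width: 22.7
```

```bash
python3 -c "
from h import *
print(apply([0.003,0,0],[0,0,0])[0])
s=r.get_state();print(s['position'],s['force'],s['wrist_torque'],s['width'])"
```

```text
[560.74425297 -56.44745933 121.795     ]
[560.80585144 -56.43091259 121.84340884] [ 2.92035529 -2.21129948 -2.20241614] [-0.6133035  -0.69718765 -0.02425466] 22.697790336496066
```

>>> arm_command([
  [[0.0005,0,0],[0,0,0],1],
  [[0.001,0,0],[0,0,0],1],
  [[0.001,0,0],[0,0,0],1],
])

```text
time: 17.55
position: [560.9, -56.4, 121.7]
ee_rot: [-12.1, 89.9, -2.3]
force: [0.6, -2.1, 5.6]
width: 22.9
```

```bash
python3 -c "
from h import *
print(apply([0.001,0,0],[0,0,0])[0])
s=r.get_state();print(s['position'],s['force'],s['wrist_torque'],s['width'])"
```

```text
[560.74425297 -56.44745933 120.795     ]
[560.88737486 -56.43836852 121.71641724] [ 0.56422026 -2.07942151  5.5995086 ] [-0.51704129 -0.08270957 -0.02625368] 22.883502510962845
```

>>> arm_command([
  [[0.001,0,0],[0,0,0],1],
  [[0.0015,0,0],[0,0,0],1],
  [[0.0015,0,0],[0,0,0],1],
])

```text
time: 17.85
position: [560.9, -56.5, 121.6]
ee_rot: [-13.4, 89.9, -3.6]
force: [-3.1, -1.9, 13.3]
width: 23.1
```

```bash
python3 -c "
from h import *
print(apply([0.0015,0,0],[0,0,0])[0])
s=r.get_state();print(s['position'],s['force'],s['wrist_torque'],s['width'])"; python3 look.py 13
```

```text
[560.74425297 -56.44745933 119.295     ]
[560.94819143 -56.46025068 121.60972547] [-3.06837152 -1.86532177 13.30100915] [-0.39173945  0.64629286  0.06994039] 23.14627578493589
[560.9386774  -56.47310504 121.60423951] [-2.72251382 -2.03855561 13.47014637] [-0.35362519  0.62546206  0.00641186] 22.47631783820573
```

View pics/m13.png

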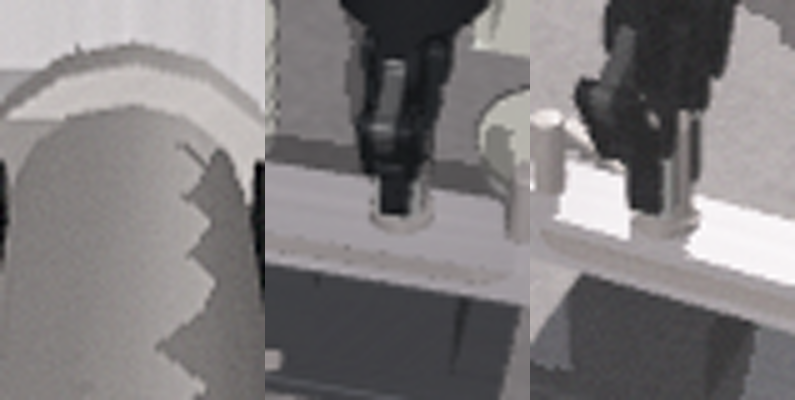

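Hard stop at 121.6 mm, the expected height. I'll relax the press, open and rise.

>>> arm_command([
  [[-0.001,0,0],[0,0,0],1],
  [[-0.001,0,0],[0,0,0],0.3],
  [[-0.001,0,0],[0,0,0],0.1],
  [[-0.001,0,0],[0,0,0],-0.2],
  [[-0.001,0,0],[0,0,0],-0.2],
  [[-0.03,0,0],[0,0,0],-0.2],
  [[-0.06,0,0],[0,0,0],-0.2],
  [[-0.11,0,0],[0,0,0],-0.2],
  [[-0.13,0,0.03],[0,0,0],-0.2],
  [[-0.13,0,0.03],[0,0,0],-0.2],
  [[-0.13,0,0.03],[0,0,0],-0.2],
])

```text
time: 19.1
position: [590.5, -51.2, 248.8]
ee_rot: [160.0, 90.0, 169.9]
force: [-0.1, -0.6, -0.2]
width: 51.2
```

```bash
python3 -c "
from h import *
print(apply([-0.13,0,0.03],[0,0,0])[0])"; python3 look.py 14
python3 - <<'E'
from h import *
im=cv2.imread('pics/wrist14.png');cv2.imwrite('pics/w14z.png',cv2.resize(im,None,fx=1.4,fy=1.4))
a,b=cv2.imread('pics/scene14.png'),cv2.imread('pics/side14.png')
cv2.imwrite('pics/s14.png',np.hstack([cv2.resize(a[170:370,80:360],(400,286)),cv2.resize(b[110:290,180:432],(400,286))]))
E
```

```text
[590.30515209 -51.33343516 249.295     ]
[589.13842098 -51.33569407 247.78104764] [0.66715759 0.17181112 0.1137555 ] [-0.00627877 -0.04224704  0.04134064] 51.05077415882231
```

View pics/w14z.png

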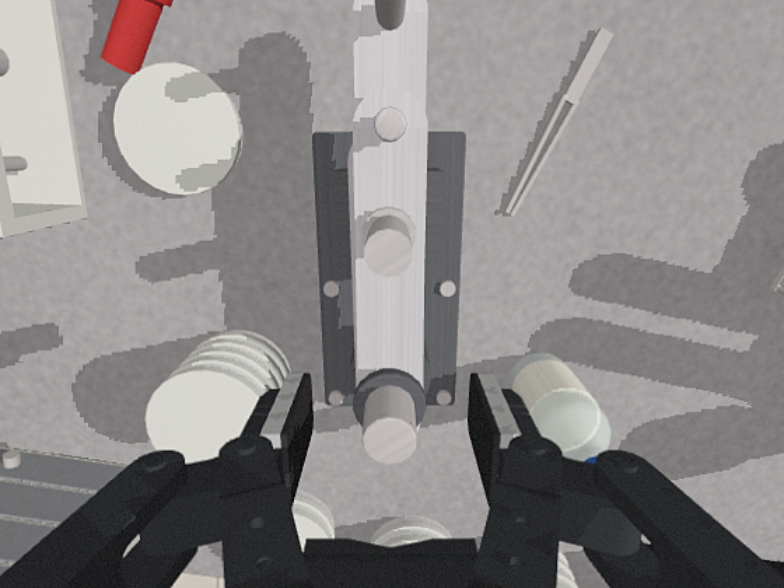

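View pics/m14.png

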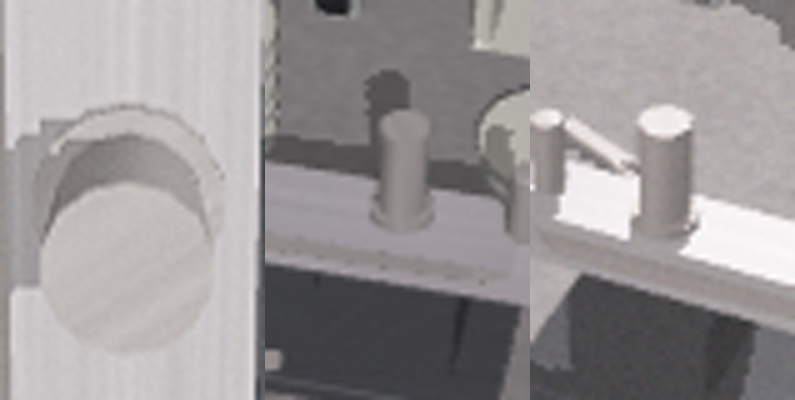

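View pics/s14.png

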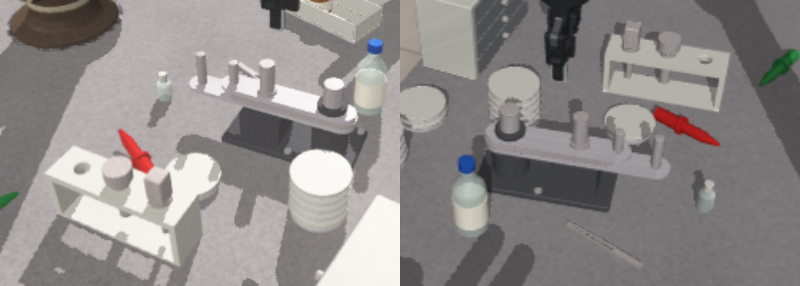

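```bash
python3 - <<'E'
from h import *
cs=[load(n+'14') for n in('wrist','side','scene')]
o=[]
for i,(c,(u,v)) in enumerate(zip(cs,[(127,268),(404,122),(666,118)])):
    U,V=map(int,proj(c,[560.8,-56,90]));o.append((c,U-26+(u-265*i)/5,V-40+v/5))
print(tri(*o));print(tri(o[0],o[1]))
o2=[]
print(onz(*o[0],142),onz(*o[1],142),onz(*o[2],142))
E
```

```text
(array([561.32761448, -56.79521381, 140.64860162]), [0.05755534164743738, 1.8439304728302524, 1.7899477884799975])
(array([560.31593511, -56.92781672, 141.63051288]), [0.8449446389244537, 0.8449446389245712])
[561.0925813  -56.81610762 142.        ] [559.29492082 -56.46456856 142.        ] [564.12632059 -57.84850009 142.        ]
```

The pin top measures about 141–142 mm high, against an expected 142 mm. The pin is fully home, so I'm handing in.

```bash
python3 -c "
from rig import r
print(r.sign_off(),r.get_state()['time'])"
```

```text
the job is handed in; nothing more can be done
the job is handed in; nothing more can be done
```

The job is done and handed in: the tapered pin stands fully home through all three plates, with both arms and the link in line. The last time reading was 19.1 s, well under the 69 s limit.

**What I did:** I swung the lower arm in about 6.5 mm at its post, then the upper arm in by about 0.49 rad. I took the pin from the rack hole nearest the robot and drove it down until it met a hard stop. I pressed it there with about 13 N, then let go and moved the gripper clear.

**Last checks:**
- **Pin seated:** the tool stopped at 121.6 mm with the pin gripped, matching the height expected with the collar on the upper arm. The collar rests on the arm in all three camera views.
- **Pin top height:** it measured 140.6 mm from three views and 141.6 mm from the wrist and side views, against 142 mm expected. The scene camera places the pin about 3–5 mm away from the other two views in x, and earlier points from the scene and side pair also came out about 4 mm low. I put both down to calibration.
- **Link and arms:** the link no longer shows beside the upper arm, so the pin has pulled it into line.
- **Other objects:** the objects around the bracket and rack, including both look-alikes, look unmoved in the final pictures. The jar and its tray were only partly in the views I checked closely, and the arm did not work near them.

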